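# Seat a specimen in the index slide and hold it at the detent

### The job

Pick up the green mounted specimen and press it down between the brass spring jaws of the blue carriage, until it sits flat and level on the floor of the nest. Then grip the carriage by its black handle and slide it along the rail, away from the end where it starts, until you feel the spring ball drop into its notch; finish while still gripping the handle, with the carriage at rest in that notch. Leave the other specimens and the tweezers alone.

Things in the scene. Friction and masses are not known exactly. Their poses are not given: they have to be found in the camera images.
- green_specimen: the green mounted specimen: upright disc 30 mm across, 19 mm high, polished metal on top, 25 g. Origin: centre of its underside, z up. It stands on the bench.
- red_specimen: a dark red specimen of the same kind, 30 mm across, 16 mm high, a bystander. Origin: centre of its underside.
- black_specimen: a black specimen of the same kind, 30 mm across, 18 mm high, a bystander. Origin: centre of its underside.
- tweezers: steel tweezers, 14 x 126 x 10 mm, lying along their own y, a bystander. Origin: centre of the underside.
- slide_base: index slide screwed to the bench: aluminium base 94 x 310 x 10 mm, dark end blocks 36 mm high, a steel rod along its +x side and a hollow aluminium rail (top at 32 mm) with engraved ticks along its -x side. Origin: centre of the underside; the rail runs along its own y. A strip with one notch, set at another place each time, is hidden in the hollow rail.
- carriage (a joint): how far (m) the blue carriage has slid towards the base's +y: 0 and 0.160 are the end stops; it starts at 0 to 0.02. Block 72 x 106 mm, top 32 mm above the bench, bearing nest and handle. It drags with about 1 N and stays where left. The notch lies somewhere from 0.045 to 0.115: the carriage is drawn in from about 3 mm away and takes about 6 N to push out again.
- index_ball (a joint): the spring ball hidden in the carriage's -x side (m): about 0.0005 while it runs along the plain strip, about 0.0037 when it has dropped fully into the notch, about 0.002 with the carriage 2 mm off the notch's centre. It cannot be seen.
- nest (a point): centre of the nest floor, 32 mm above the bench; axes as the base's. Dark fixed walls 35 mm apart along x, 8 mm high; brass spring jaws along y, 10 mm high, sloping mouths, 28.4 mm apart when empty, yielding. A specimen rests on their slopes until pressed down (about 5 to 10 N), then its underside is at this height. They centre it from 3 mm off. Fingertips 11 mm above this point clear all.
- handle: the black upright handle on the carriage, 55 mm from the nest's centre towards the base's -y: 22 mm (x) by 14 mm (y) by 50 mm high, on a 4 mm steel foot plate. Origin: centre of its underside, on the carriage's top; axes as the base's.
- grip (a point): the point to grip on the handle, on its axis, 36 mm above the carriage's top (68 mm above the bench) and 14 mm below the handle's top; axes as the base's.

How it is judged:
By the outcome, as a careful person would: the job done as asked, in the order asked, and still so for the second after the job is handed in, while the arm keeps its last pose, push and grip.
It also fails if it takes over 70 s, if anything falls off the work surface, if the arm or the gripper's body presses on something with over 40 N, if the wrist force passes 120 N, or if a joint passes its speed limit or range.

### The arm

A 6-joint arm with a two-finger parallel gripper is mounted at the origin on a cart in front of the work surface, level with it; the furniture and walls round the work are solid. World frame = base frame: x ahead of the robot, y to its left, z up, the work surface at z = 0. Lengths are in mm, angles in rad, forces in N, time in s.
With the tool pointing down it reaches from about 350 to 975 mm from the base axis. Payload 7.1 kg.
Tool frame: the origin (TCP) lies at the very end of the fingers, on their centre line; the grasp point (between the pads) lies 19 mm behind it; z points along the fingers, y is the line along which they close (so a half turn about z gives the same grasp; the last joint's range is limited). The gripper opens to 88 mm and grips with 3 to 60 N. Pads are 20 mm wide; open, the fingers measure 115 mm over their backs; the gripper's body (75 mm by 178 mm) begins 61 mm behind the grasp point.
Start: joints at [1.28, 0.423, 1.63, -0, 1.089, -0.019], TCP at [167.759, 602.048, 222.675] pointing down, gripper open.
Joint ranges: [-3, 3], [-0.9, 2.11], [0.09, 2.58], [-1.31, 4.45], [0.11, 2.69], [-2.54, 2.54]. Speed limits (rad/s): [2.39, 2.39, 3.01, 3.14, 3.14, 3.14].

### API

Orientations are given as [roll, pitch, yaw] about the fixed x, y, z axes, in that order (R = Rz(yaw) Ry(pitch) Rx(roll)).
In Python, from cell import robot gives the robot as it stands.
- The arm moves only by the tool apply_moves, never from a script. Its argument "rows" is a list of rows, each a list of 5 numbers: the opening, from 0 (shut) to 1 (fully open), then the shift along the world's x, y, z in m, then the turn about the world's z in rad. A call has 1 to 12 rows; each row shifts and turns the commanded pose from where the row before left it; what a row does not reach is not made up. A row lasts 1/12 s, in which the tool goes at most 41.7 mm and 7.16 degrees, less where a joint would pass 70% of its speed; a pose out of reach is approached as far as the arm can. A call is refused whole if a number of a shift passes 0.0417 or a number of a turn 0.125, either way. A call with a gripper value outside its range is refused whole. The fingers move at their own pace and stop on an object; "grip_force" is the grip in N (left out, the last holds). Time passes only in rows, so rows that do not move let the fingers close. It gives the time, the measured TCP pose, the force, the opening and the grip force at its end, in the units of the state.
- robot.sense(): the state, without advancing time (a new reading comes with each control period).
- robot.get_image(name): name is "scene" or "side" or "wrist"; returns the picture (420x560x3 uint8, red, green, blue); there is no depth.
- robot.get_calibration(name): a dict with "vfov" (degrees; the focal length in pixels is half the picture's height over the tangent of half this angle, whatever the lens; pixels are square), "cx", "cy" (the principal point, pixels), "camera_from_world" (4x4, takes a point from world to camera coordinates). Camera axes: x right, y down, z forward; pixel columns grow to the right and rows downward; lengths in mm; the calibration is good to about 2 mm. The wrist camera is an equidistant fisheye: a pixel r from the principal point sees the ray r / f radians off the axis. A picture is of the moment at which its call begins: read the wrist's pose just before it. get_calibration takes no time and is no camera call; for the wrist camera it gives the pose at the moment of the call.
- robot.finish_job(): hands the job in; it is judged then, once.
Trained networks look in the newest picture that a camera, given by its name, has taken for a name from the list of things; names that differ only in an ending like _2 or _b are one class to them, and where a whole thing is asked for, a point or a joint stands for the part that bears it (a point fixed in the world has none). Each returns a list of dicts, best first, with "score" (0 to 1); they miss things now and then, are a little off and sometimes report something else, mostly with a low value. They report only what shows in the picture. A call takes as long as a camera call.
- robot.recognise(target, camera): "box" ([left, top, right, bottom] as shares, 0 to 1, of the picture: columns of its width, rows of its height, round what is visible of it).
- robot.silhouettes(target, camera): "mask" (420x560 bool, what is visible of it) and "box" ([left, top, right, bottom] as shares, 0 to 1, of the picture: columns of its width, rows of its height, round what is visible of it).
- robot.spot_point(target, camera): "location" ([column, row] as shares, 0 to 1, of the picture: columns of its width, rows of its height: a listed point, or the origin of a listed thing).
The state is a dict: "clock": time; "joints": joint angles; "dq": joint speeds; "tau": joint torques, N m; "tcp_pos": TCP position; "tool_rot": TCP orientation; "ft_force": force on the tool from outside, world axes, zero at the start; "moment": the same for the moment, N m; "width": opening from 0.0 (shut) to 1.0 (fully open); "grasp_force": force on a finger pad.
Only numpy, scipy, OpenCV 4.12 (cv2) and the standard library are available. Lean on these libraries where they do the work, as an engineer would, in place of code of your own. Each camera call takes 0.05 s, during which the arm holds its last target. There are 200 camera calls.

## Working session

There is one attempt and no reset: what is moved stays moved. The work goes in short steps, Python scripts to look and compute and a tool call to move; the robot and the scene stay as the last step left them, time stands still between calls to the robot, and variables do not carry over. Pictures are saved under pics/ and viewed, at most 10 in all, crops included, and the job is handed in when it is done.

Besides the shell and the picture viewer there is one more tool, called after ">>>" in YAML: its name, and indented under it one key for each argument. apply_moves: Moves the arm, as the interface text tells. Its arguments: {"type":"object","properties":{"rows":{"type":"array","items":{"type":"array","items":{"type":"number"}}},"grip_force":{"type":"number"}},"required":["rows"]}

```bash
mkdir -p pics; cat > h.py <<'E'
import numpy as np, cv2
from cell import robot
def shot(c,fn=None):
    im=robot.get_image(c)
    if fn: cv2.imwrite('pics/'+fn,im[:,:,::-1])
    return im
def px(loc): return np.array([loc[0]*560,loc[1]*420])
def ray(c,p,cal=None):
    k=cal or robot.get_calibration(c); f=210/np.tan(np.radians(k['vfov'])/2)
    d=np.array([p[0]-k['cx'],p[1]-k['cy']])/f
    if c=='wrist':
        r=np.linalg.norm(d); v=np.r_[d/max(r,1e-9)*np.sin(r),np.cos(r)]
    else: v=np.r_[d,1]
    T=np.array(k['camera_from_world']); R=T[:3,:3]
    return -R.T@T[:3,3], R.T@v
def atz(c,p,z,cal=None):
    o,d=ray(c,p,cal); return o+d*(z-o[2])/d[2]
def proj(c,P,cal=None):
    k=cal or robot.get_calibration(c); f=210/np.tan(np.radians(k['vfov'])/2)
    T=np.array(k['camera_from_world']); q=T[:3,:3]@np.array(P)+T[:3,3]
    if c=='wrist':
        r=np.hypot(q[0],q[1]); t=np.arctan2(r,q[2]); return np.array([k['cx']+f*t*q[0]/r,k['cy']+f*t*q[1]/r])
    return np.array([k['cx']+f*q[0]/q[2],k['cy']+f*q[1]/q[2]])
E
python3 - <<'E'
from h import *
np.set_printoptions(precision=1,suppress=True)
for c in ['scene','side','wrist']:
    shot(c,c+'0.png'); 
    for t,z in [('green_specimen',0),('nest',32),('grip',68),('handle',32),('slide_base',0)]:
        for r in robot.spot_point(t,c)[:2]: p=px(r['location']); print(c,t,round(r['score'],2),p,atz(c,p,z))
a=[cv2.imread(f'pics/{c}0.png') for c in ['scene','side']]
print(robot.sense())
E
```

```text
scene green_specimen 0.57 [268.9 202.3] [526.6 -10.7   0. ]
scene green_specimen 0.54 [375.6 253.6] [ 560.  -253.1   -0. ]
scene nest 0.61 [253.5 186.1] [515.5  21.6  32. ]
scene nest 0.47 [267.  201.8] [500.1 -31.6  32. ]
scene grip 0.89 [265.9 186.1] [502.9 -26.7  68. ]
scene slide_base 0.88 [244.1 187.3] [524.7  60.8   0. ]
scene slide_base 0.53 [376.  325.4] [ 431.5 -343.5    0. ]
side green_specimen 0.67 [350.4 271.4] [ 557.1 -246.2    0. ]
side nest 0.68 [292.9 201.4] [517.5  25.3  32. ]
side grip 0.55 [297.  198.3] [510.2 -31.   68. ]
side handle 0.71 [290.6 211.4] [496.9 -24.4  32. ]
side slide_base 0.41 [301.2 312.4] [ 424.4 -338.     0. ]
{'clock': 0.9, 'joints': array([ 1.3,  0.4,  1.6, -0. ,  1.1, -0. ]), 'dq': array([-0.,  0.,  0.,  0.,  0., -0.]), 'tau': array([  0. , -54.5, -27.4,   0.1,   0. ,   0. ]), 'tcp_pos': array([167.8, 602.1, 222.7]), 'tool_rot': array([3.1, 0. , 2.9]), 'ft_force': array([ 0. , -0.3,  0.7]), 'moment': array([0.1, 0. , 0. ]), 'grasp_force': 0.0, 'width': 1.002344854133715}
```

View pics/scene0.png

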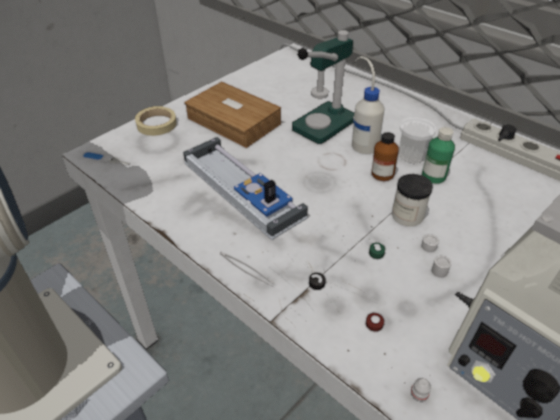

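View pics/wrist0.png

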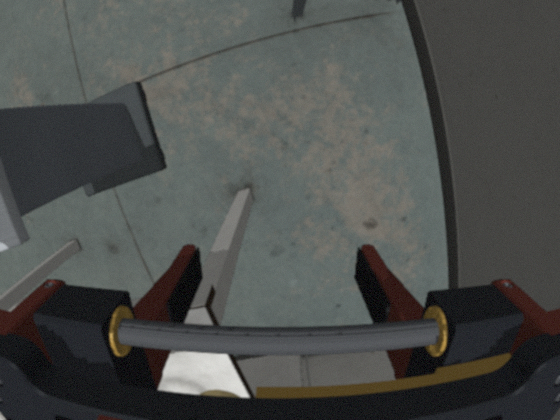

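The rail runs from about (200,150) to (290,215) in the scene picture. The carriage is at the lower right end and the green specimen is at (376,251). The wrist view shows only the floor. I'll move above the green specimen and turn the fingers to close along the base's x.

>>> apply_moves:
  rows:
    - [1,0.016,-0.035,0,-0.12]
    - [1,0.016,-0.035,0,-0.12]
    - [1,0.016,-0.035,0,-0.12]
    - [1,0.016,-0.035,0,-0.12]
    - [1,0.016,-0.035,0,-0.12]
    - [1,0.016,-0.035,0,-0.12]
    - [1,0.016,-0.035,0,-0.12]
    - [1,0.016,-0.035,0,-0.12]
    - [1,0.016,-0.035,0,-0.12]
    - [1,0.016,-0.035,0,-0.12]
    - [1,0.016,-0.035,0,-0.12]
    - [1,0.016,-0.035,0,-0.12]

```text
clock: 1.9
tcp_pos: [360.2, 180.4, 223.0]
tool_rot: [3.141, -0.001, 1.424]
ft_force: [1.2, 1.0, 0.3]
width: 0.998
grasp_force: 0.0
```

>>> apply_moves:
  rows:
    - [1,0.016,-0.035,-0.003,-0.12]
    - [1,0.016,-0.035,-0.003,0]
    - [1,0.016,-0.035,-0.003,0]
    - [1,0.016,-0.035,-0.003,0]
    - [1,0.016,-0.035,-0.003,0]
    - [1,0.016,-0.035,-0.003,0]
    - [1,0.016,-0.035,-0.003,0]
    - [1,0.016,-0.035,-0.003,0]
    - [1,0.016,-0.035,-0.003,0]
    - [1,0.016,-0.035,-0.003,0]
    - [1,0.016,-0.035,-0.003,0]
    - [1,0,0,0,0]

```text
clock: 2.9
tcp_pos: [538.6, -208.5, 189.6]
tool_rot: [3.138, 0.002, 1.306]
ft_force: [0.7, -0.7, 0.6]
width: 0.998
grasp_force: 0.0
```

```bash
python3 - <<'E'
from h import *
np.set_printoptions(precision=3,suppress=True)
s=robot.sense();print(s['tcp_pos'],s['tool_rot'],s['joints'],s['clock'])
cal=robot.get_calibration('wrist'); shot('wrist','wrist1.png')
for r in robot.spot_point('green_specimen','wrist')[:2]: p=px(r['location']); print(r['score'],p,atz('wrist',p,0,cal))
for r in robot.silhouettes('green_specimen','wrist')[:1]:
    ys,xs=np.nonzero(r['mask']); p=[xs.mean(),ys.mean()]; print('mask',r['score'],p,atz('wrist',p,12,cal),len(xs))
print(atz('wrist',[280,210],0,cal))
E
```

```text
[ 538.561 -208.54   189.582] [3.138 0.002 1.306] [-0.389  0.393  1.765 -0.001  0.979 -0.124] 2.9
0.83 [301.896 214.998] [ 557.11  -249.915    0.   ]
mask 0.8 [np.float64(304.93130990415335), np.float64(219.7635782747604)] [ 559.16 -252.07   12.  ] 626
[ 534.485 -237.546    0.   ]
```

View pics/wrist1.png

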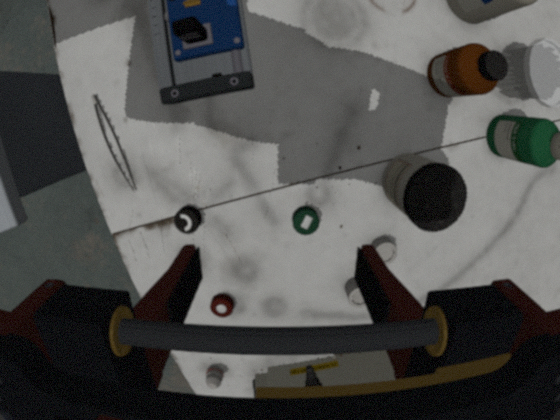

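The green specimen is at (306,220) in this wrist view, with a jar about 90 mm to its right. I'll check the jar's height and distance against the gripper body.

```bash
python3 - <<'E'
from h import *
np.set_printoptions(precision=1,suppress=True)
b=atz('scene',[409,222],0);print('jar front base',b)
print('base left/right',atz('scene',[393,212],0),atz('scene',[427,218],0))
cal=robot.get_calibration('wrist')
for z in (60,80,100,120):
    print(z,'scene top c',atz('scene',[414,187],z),'wrist top c',atz('wrist',[434,197],z,cal))
# rail direction from nest/handle in wrist picture
for t,z in [('nest',32),('grip',68),('handle',32),('slide_base',0)]:
    for r in robot.spot_point(t,'wrist')[:1]: p=px(r['location']); print(t,r['score'],p,atz('wrist',p,z,cal))
print('end block corners',atz('wrist',[162,102],36,cal),atz('wrist',[253,87],36,cal))
E
```

```text
jar front base [ 674.3 -253.3    0. ]
base left/right [ 677.  -214.1    0. ] [ 708.6 -273.4    0. ]
60 scene top c [ 704.8 -232.8   60. ] wrist top c [ 688.5 -239.5   60. ]
80 scene top c [ 681.9 -242.5   80. ] wrist top c [ 679.5 -231.5   80. ]
100 scene top c [ 659.1 -252.3  100. ] wrist top c [ 670.5 -223.5  100. ]
120 scene top c [ 636.3 -262.   120. ] wrist top c [ 661.6 -215.4  120. ]
grip 0.78 [186.7  27.1] [500.  -26.3  68. ]
end block corners [448.9 -80.9  36. ] [540.  -94.6  36. ]
```

>>> apply_moves:
  rows:
    - [0.6,0.007,-0.014,-0.03,0]
    - [0.6,0.007,-0.014,-0.03,0]
    - [0.6,0.006,-0.014,-0.03,0]
    - [0.6,0,0,0,0]
    - [0.6,0,0,0,0]

```text
clock: 3.67
tcp_pos: [554.6, -243.9, 98.4]
tool_rot: [-3.138, -0.001, 1.31]
ft_force: [-0.3, 0.2, -0.5]
width: 0.662
grasp_force: 0.0
```

```bash
python3 - <<'E'
from h import *
np.set_printoptions(precision=3,suppress=True)
s=robot.sense();print(s['tcp_pos'],s['tool_rot'],s['width'])
cal=robot.get_calibration('wrist'); shot('wrist')
for r in robot.spot_point('green_specimen','wrist')[:1]: p=px(r['location']); print(r['score'],p,atz('wrist',p,0,cal))
for r in robot.silhouettes('green_specimen','wrist')[:1]:
    m=r['mask'].astype(np.uint8); (c,_),=[cv2.minEnclosingCircle(np.argwhere(m)[:,::-1].astype(np.float32))]
    import itertools
    ys,xs=np.nonzero(m); p=[xs.mean(),ys.mean()]; print('mask',r['score'],p,atz('wrist',p,12,cal)); 
    # fit: cylinder projected silhouettes
    from scipy.optimize import minimize
    a=np.linspace(0,2*np.pi,40)
    def iou(v):
        pts=np.array([proj('wrist',[v[0]+15*np.cos(t),v[1]+15*np.sin(t),z],cal) for z in (0,19) for t in a],np.float32)
        h=cv2.convexHull(pts); q=np.zeros_like(m); cv2.fillConvexPoly(q,np.round(h*16).astype(np.int32),1,shift=4)
        return -(q&m).sum()/(q|m).sum()
    o=minimize(iou,atz('wrist',p,12,cal)[:2],method='Nelder-Mead',options=dict(initial_simplex=[atz('wrist',p,12,cal)[:2]+d for d in ([0,0],[4,0],[0,4])])); print(o.x,o.fun)
E
```

```text
[ 554.641 -243.906   98.441] [-3.138 -0.001  1.31 ] 0.6623010308515207
0.61 [284.984 217.602] [ 559.033 -251.646    0.   ]
mask 0.68 [np.float64(285.62032520325204), np.float64(223.14065040650408)] [ 559.177 -252.348   12.   ]
[ 591.677 -246.848] 0.0<stdin>:16: RuntimeWarning: overflow encountered in scalar negative
```

>>> apply_moves:
  rows:
    - [0.6,0.004,-0.008,-0.03,0]
    - [0.6,0,0,-0.03,0]
    - [0.6,0,0,-0.017,0]
    - [0.6,0,0,-0.0095,0]
    - [0.6,0,0,0,0]
    - [0.6,0,0,0,0]

```text
clock: 4.32
tcp_pos: [560.5, -252.8, 14.5]
tool_rot: [3.14, 0.0, 1.31]
ft_force: [0.1, 0.3, -0.5]
width: 0.602
grasp_force: 0.0
```

>>> apply_moves:
  rows:
    - [0.6,-0.001,0.0005,-0.002,0]
    - [0.6,0,0,0,0]
    - [0.2,0,0,0,0]
    - [0.2,0,0,0,0]
    - [0.2,0,0,0,0]
    - [0.2,0,0,0,0]
    - [0.2,0,0,0,0]
    - [0.2,0,0,0,0]
  grip_force: 40

```text
clock: 4.98
tcp_pos: [559.0, -252.6, 11.5]
tool_rot: [3.141, 0.0, 1.31]
ft_force: [-0.2, 0.4, 3.9]
width: 0.323
grasp_force: 40.0
```

>>> apply_moves:
  rows:
    - [0.2,0,0,0.035,0]
    - [0.2,0,0,0.04,0]
    - [0.2,0,0.01,0.035,0]
    - [0.2,-0.007,0.033,0.02,0]
    - [0.2,-0.007,0.034,0.02,0]
    - [0.2,-0.007,0.034,0,0]
    - [0.2,-0.007,0.034,0,0]
    - [0.2,-0.007,0.034,0,0]
    - [0.2,-0.007,0.034,0,0]
    - [0.2,-0.005,0.02,0,0]
    - [0.2,0,0,0,0]
    - [0.2,0,0,0,0]

```text
clock: 5.98
tcp_pos: [511.6, -18.7, 161.2]
tool_rot: [3.142, 0.0, 1.312]
ft_force: [0.1, 0.2, -0.5]
width: 0.325
grasp_force: 40.0
```

```bash
cat > nest.py <<'E'
from h import *
import sys
np.set_printoptions(precision=3,suppress=True)
s=robot.sense();print(s['tcp_pos'],s['tool_rot'],s['width'])
cal=robot.get_calibration('wrist'); shot('wrist',sys.argv[1])
for t,z in [('nest',32),('grip',68),('handle',32),('slide_base',0),('green_specimen',s['tcp_pos'][2]-11)]:
    for r in robot.spot_point(t,'wrist')[:1]: p=px(r['location']); print(t,r['score'],p,atz('wrist',p,z,cal))
E
python3 nest.py wrist2.png
```

```text
[511.618 -18.722 161.214] [3.142 0.    1.312] 0.32474272378266344
nest 0.97 [262.528 160.188] [508.388  21.217  32.   ]
handle 0.62 [278.32  218.484] [507.988 -36.337  32.   ]
slide_base 0.74 [260.512 121.296] [513.992  55.034   0.   ]
green_specimen 0.89 [276.92  254.016] [511.902 -17.738 150.214]
```

View pics/wrist2.png

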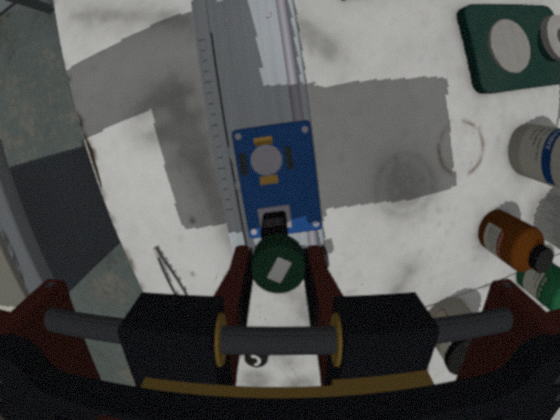

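The carriage's corners are at about (233,129), (310,121), (322,230) and (250,237). The nest disc is at (267,159), with brass jaws at (264,140) and (269,180).

```bash
python3 - <<'E'
from h import *
np.set_printoptions(precision=3,suppress=True)
cal=robot.get_calibration('wrist'); im=cv2.imread('pics/wrist2.png')
C=[atz('wrist',p,32,cal)[:2] for p in [(233,129),(310,121),(322,230),(250,237)]]
print(C, 'ctr',sum(C)/4)
print([np.linalg.norm(C[i]-C[i-1]) for i in range(4)])
for a,b in [(3,0),(2,1)]: d=C[b]-C[a]; print('yaw y',np.arctan2(-d[0],d[1]))
for a,b in [(0,1),(3,2)]: d=C[b]-C[a]; print('yaw x',np.arctan2(d[1],d[0]))
J=[atz('wrist',p,40,cal)[:2] for p in [(264,140),(269,180)]];d=J[0]-J[1];print(J,np.arctan2(-d[0],d[1]),sum(J)/2)
print('disc',atz('wrist',(267,159.5),32,cal))
c=cv2.resize(im[100:250,210:350],None,fx=4,fy=4,interpolation=cv2.INTER_CUBIC); cv2.imwrite('pics/c.png',c)
E
```

```text
[array([491.048,  54.055]), array([559.188,  43.003]), array([546.043, -60.406]), array([476.836, -49.309])] ctr [518.279  -3.165]
[np.float64(104.336841206142), np.float64(69.03078687392554), np.float64(104.24128121740367), np.float64(70.09101371911717)]
yaw y -0.1366365983022891
yaw y -0.12644024700072679
yaw x -0.16079859501324245
yaw x -0.15899197731588505
[array([515.673,  37.524]), array([510.406,   1.879])] -0.1467131701690335 [513.039  19.702]
disc [513.03   19.059  32.   ]
```

View pics/c.png

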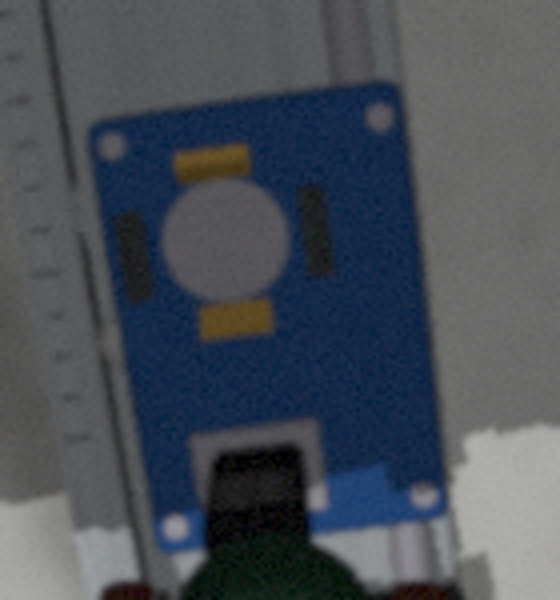

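>>> apply_moves:
  rows:
    - [0.2,0.001,0.02,0,0.056]
    - [0.2,0,0.017,-0.02,0.056]
    - [0.2,0,0,-0.03,0]
    - [0.2,0,0,-0.03,0]
    - [0.2,0,0,-0.015,0]
    - [0.2,0,0,0,0]
    - [0.2,0,0,0,0]
    - [0.2,0,0,0,0]

```text
clock: 6.95
tcp_pos: [513.6, 17.1, 67.0]
tool_rot: [3.14, -0.0, 1.421]
ft_force: [-0.3, 0.3, 0.0]
width: 0.33
grasp_force: 40.0
```

```bash
python3 - <<'E'
from h import *
np.set_printoptions(precision=1,suppress=True)
s=robot.sense();print(s['tcp_pos'],s['tool_rot'],s['width'])
T=s['tcp_pos']
a=shot('scene');b=shot('side')
cs=[]
for c,im in (('scene',a),('side',b)):
    u=proj(c,[512.5,18.5,40]).astype(int); print(c,u)
    cr=im[u[1]-40:u[1]+35,u[0]-50:u[0]+50][:,:,::-1]; cs.append(cv2.resize(cr,(800,600) if 0 else (400,300),interpolation=cv2.INTER_CUBIC))
cal=robot.get_calibration('wrist'); w=shot('wrist'); u=proj('wrist',[512.5,18.5,40],cal).astype(int);print(u)
cs.append(cv2.resize(w[max(0,u[1]-75):u[1]+75,u[0]-100:u[0]+100][:,:,::-1],(400,300),interpolation=cv2.INTER_CUBIC))
cs.append(cs[0]*0)
cv2.imwrite('pics/n1.png',np.vstack([np.hstack(cs[:2]),np.hstack(cs[2:])]))
E
```

```text
[513.6  17.1  67. ] [ 3.1 -0.   1.4] 0.3298271934161356
scene [253 184]
side [291 199]
[274 242]
```

View pics/n1.png

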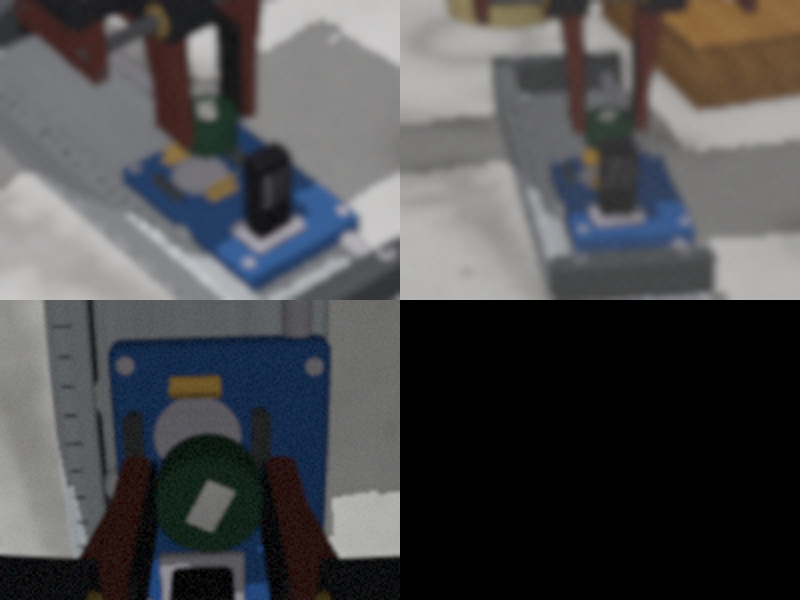

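The specimen is gripped upright and the yaw is aligned. The nest disc is centred at about (272.5,238) in full-picture pixels, so I'll compute the offset from that.

```bash
python3 - <<'E'
from h import *
np.set_printoptions(precision=1,suppress=True)
cal=robot.get_calibration('wrist')
print('nest',atz('wrist',(272.5,238),32,cal),'jaw far',atz('wrist',(174+195/2,167+87/2),42,cal))
print('wall mid',atz('wrist',(174+197/2,167+60),40,cal))
print('green top ctr', atz('wrist',(174+208.5/2,167+(434+552)/4-150),74,cal))
print('tcp px',proj('wrist',[513.6,17.1,74],cal))
E
```

```text
nest [511.2  18.8  32. ] jaw far [514.1  40.8  42. ]
wall mid [513.   29.4  40. ]
green top ctr [515.2  20.8  74. ]
tcp px [276.4 269.9]
```

>>> apply_moves:
  rows:
    - [0.2,-0.0025,0.0005,0,0]
    - [0.2,0,0,-0.008,0]
    - [0.2,0,0,0,0]
    - [0.2,0,0,0,0]

```text
clock: 7.43
tcp_pos: [509.8, 18.1, 57.8]
tool_rot: [-3.141, 0.0, 1.422]
ft_force: [-0.7, 0.5, 0.2]
width: 0.325
grasp_force: 40.0
```

```bash
python3 - <<'E'
from h import *
np.set_printoptions(precision=1,suppress=True)
s=robot.sense();print(s['tcp_pos'])
cal=robot.get_calibration('wrist'); w=shot('wrist')
cv2.imwrite('pics/n2.png',cv2.resize(w[170:320,180:380][:,:,::-1],(800,600),interpolation=cv2.INTER_CUBIC))
T=s['tcp_pos']
for x in (-1,1): print('predicted disc rim at top/bottom',[(proj('wrist',T+np.array([15*x*.989,-15*x*.147,z]),cal)-[180,170])*4 for z in (8,-11)])
n=np.array([510.8,18.3,40.])
print('walls pred',[(proj('wrist',n+17.5*k*np.array([.989,-.147,0]),cal)-[180,170])*4 for k in (-1,1)])
E
```

```text
[509.8  18.1  57.8]
predicted disc rim at top/bottom [array([275. , 402.4]), array([285.6, 341.5])]
predicted disc rim at top/bottom [array([498.1, 402.4]), array([488.7, 341.5])]
walls pred [array([278.6, 319.9]), array([508.1, 319.7])]
```

View pics/n2.png

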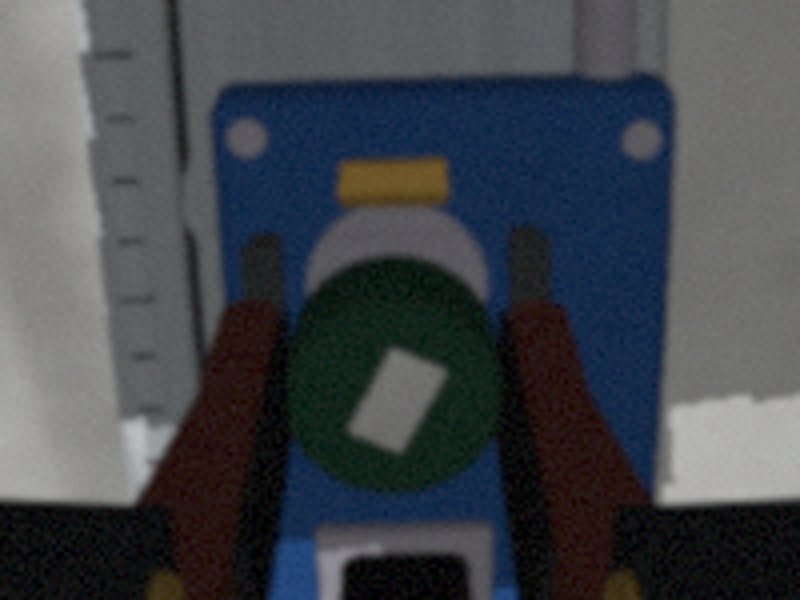

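Across the rail the specimen lines up with the nest to within 0.5 mm: specimen centre at column 394, walls centred at 398. Along the rail it sits about 1.5 mm too far, so I'll correct that and press down.

>>> apply_moves:
  rows:
    - [0.2,0.0004,-0.0013,0,0]
    - [0.2,0,0,-0.004,0]
    - [0.2,0,0,-0.003,0]
    - [0.2,0,0,-0.002,0]
    - [0.2,0,0,0,0]
  grip_force: 50

```text
clock: 7.9
tcp_pos: [511.5, 16.9, 49.6]
tool_rot: [3.14, -0.0, 1.422]
ft_force: [-0.7, 1.3, 8.3]
width: 0.327
grasp_force: 50.0
```

>>> apply_moves:
  rows:
    - [0.2,0,0,-0.0015,0]
    - [0.2,0,0,-0.0015,0]
    - [0.2,0,0,0,0]

```text
clock: 8.15
tcp_pos: [511.8, 16.9, 47.0]
tool_rot: [3.139, -0.0, 1.422]
ft_force: [-1.4, 1.1, 14.0]
width: 0.327
grasp_force: 50.0
```

>>> apply_moves:
  rows:
    - [0.2,0,0,-0.0015,0]
    - [0.2,0,0,-0.001,0]
    - [0.2,0,0,0,0]
    - [0.2,0,0,0,0]

```text
clock: 8.48
tcp_pos: [511.2, 16.9, 43.8]
tool_rot: [3.14, -0.0, 1.422]
ft_force: [0.9, 1.5, 2.4]
width: 0.328
grasp_force: 50.0
```

>>> apply_moves:
  rows:
    - [0.2,0,0,-0.0007,0]
    - [0.2,0,0,-0.0005,0]
    - [0.2,0,0,0,0]
    - [0.2,0,0,0,0]

```text
clock: 8.82
tcp_pos: [511.1, 16.7, 42.7]
tool_rot: [3.141, -0.0, 1.422]
ft_force: [0.2, 1.7, 6.6]
width: 0.328
grasp_force: 50.0
```

>>> apply_moves:
  rows:
    - [0.5,0,0,0.0008,0]
    - [0.5,0,0,0,0]
    - [0.5,0,0,0,0]
    - [0.5,0,0,0.02,0]
    - [0.5,0,0,0.01,0]
    - [0,0,0,0,0]
    - [0,0,0,0,0]
    - [0,0,0,0,0]
    - [0,0,0,0,0]
    - [0,0,0,0,0]
    - [0,0,0,0,0]
  grip_force: 10

```text
clock: 9.73
tcp_pos: [510.3, 16.7, 72.8]
tool_rot: [-3.141, 0.0, 1.422]
ft_force: [0.2, -0.0, -0.2]
width: 0.085
grasp_force: 0.0
```

>>> apply_moves:
  rows:
    - [0,0,0.001,-0.012,0]
    - [0,0,0,-0.006,0]
    - [0,0,0,-0.002,0]
    - [0,0,0,0,0]
    - [0,0,0,0,0]

```text
clock: 10.15
tcp_pos: [510.5, 17.7, 53.1]
tool_rot: [-3.141, 0.0, 1.422]
ft_force: [-1.0, 0.8, 0.2]
width: 0.007
grasp_force: 0.0
```

>>> apply_moves:
  rows:
    - [0,0,0,-0.0015,0]
    - [0,0,0,-0.001,0]
    - [0,0,0,-0.001,0]
    - [0,0,0,0,0]
    - [0,0,0,0,0]

```text
clock: 10.57
tcp_pos: [511.0, 17.7, 51.2]
tool_rot: [3.141, -0.0, 1.422]
ft_force: [-3.9, -0.3, 16.0]
width: 0.006
grasp_force: 8.1
```

>>> apply_moves:
  rows:
    - [0.1,0,0,0.02,0]
    - [0.6,0,0,0.03,0]
    - [0.6,-0.002,-0.012,0.01,0]
    - [0.6,-0.003,-0.02,0,0]
    - [0.6,-0.003,-0.022,0,0]
    - [0.6,0,0,0,0]
    - [0.6,0,0,0,0]

```text
clock: 11.15
tcp_pos: [502.4, -37.3, 109.8]
tool_rot: [3.141, -0.0, 1.419]
ft_force: [-0.2, -0.2, 0.1]
width: 0.5
grasp_force: 0.0
```

```bash
python3 - <<'E'
from h import *
np.set_printoptions(precision=1,suppress=True)
s=robot.sense();T=s['tcp_pos'];print(T,s['width'])
cal=robot.get_calibration('wrist'); w=shot('wrist')
u=proj('wrist',[511,17.5,51],cal); print(u)
for t,z in [('nest',32),('grip',68),('handle',32)]:
    for r in robot.spot_point(t,'wrist')[:1]: p=px(r['location']); print(t,r['score'],p,atz('wrist',p,z,cal))
x0,y0=180,max(0,int(u[1])-60);print(x0,y0)
A=cv2.resize(w[y0:y0+200,x0:x0+200][:,:,::-1],(500,500),interpolation=cv2.INTER_CUBIC)
b=shot('side');v=proj('side',[508,0,45]).astype(int)
B=cv2.resize(b[v[1]-50:v[1]+50,v[0]-30:v[0]+30][:,:,::-1],(300,500),interpolation=cv2.INTER_CUBIC)
cv2.imwrite('pics/n3.png',np.hstack([A,B]))
print('TCP pred at z70',(proj('wrist',[T[0],T[1],82],cal)-[x0,y0])*2.5)
E
```

```text
[502.4 -37.3 109.8] 0.5002808088730528
[277.3 150.5]
grip 0.84 [280.5 230.5] [505.4 -33.8  68. ]
handle 0.85 [279.6 214.5] [504.9 -34.4  32. ]
180 90
TCP pred at z70 [242.1 385.2]
```

View pics/n3.png

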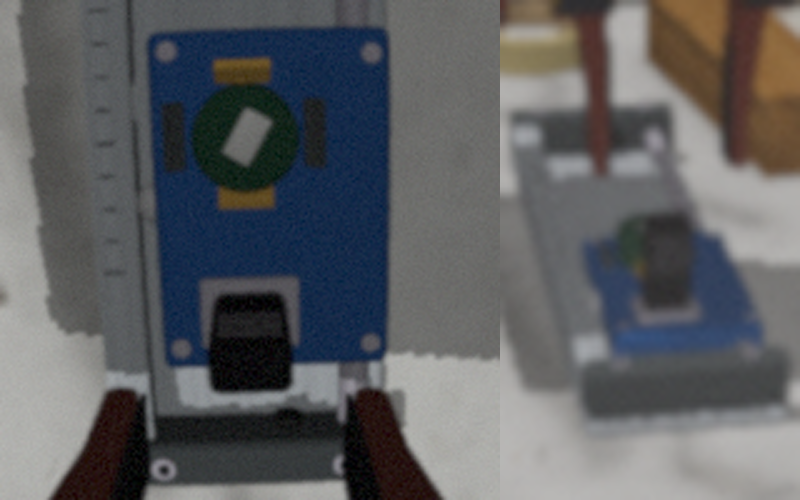

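The specimen sits level between the jaws at (245,135) in the left crop. The handle is between the fingers' columns at (250,340). I'll descend on the handle.

>>> apply_moves:
  rows:
    - [0.6,0.0015,0.002,-0.02,0]
    - [0.6,0,0,-0.025,0]
    - [0.6,0,0,-0.016,0]
    - [0.6,0,0,0,0]
    - [0.6,0,0,0,0]

```text
clock: 11.82
tcp_pos: [503.6, -33.7, 48.2]
tool_rot: [-3.139, 0.0, 1.423]
ft_force: [1.0, -0.6, 1.3]
width: 0.605
grasp_force: 0.0
```

>>> apply_moves:
  rows:
    - [0.1,0,0,0,0]
    - [0.1,0,0,0,0]
    - [0.1,0,0,0,0]
    - [0.1,0,0,0,0]
    - [0.1,0,0,0,0]
    - [0.1,0,0,0,0]
  grip_force: 30

```text
clock: 12.32
tcp_pos: [504.1, -34.2, 49.4]
tool_rot: [3.141, 0.0, 1.422]
ft_force: [-1.6, -0.1, 6.0]
width: 0.248
grasp_force: 30.0
```

>>> apply_moves:
  rows:
    - [0.1,0.0005,0.003,0,0]
    - [0.1,0.0004,0.003,0,0]
    - [0.1,0.0005,0.003,0,0]
    - [0.1,0.0004,0.003,0,0]
    - [0.1,0.0004,0.003,0,0]
    - [0.1,0.0004,0.003,0,0]
    - [0.1,0,0,0,0]
    - [0.1,0,0,0,0]

```text
clock: 12.98
tcp_pos: [506.3, -16.0, 49.4]
tool_rot: [-3.141, -0.0, 1.422]
ft_force: [-2.6, 1.3, 6.8]
width: 0.25
grasp_force: 30.0
```

>>> apply_moves:
  rows:
    - [0.1,0.0004,0.003,0,0]
    - [0.1,0,0,0,0]
    - [0.1,0,0,0,0]

```text
clock: 13.23
tcp_pos: [506.7, -13.1, 49.4]
tool_rot: [-3.141, 0.0, 1.422]
ft_force: [-2.6, 1.3, 7.5]
width: 0.251
grasp_force: 30.0
```

>>> apply_moves:
  rows:
    - [0.1,0.0004,0.003,0,0]
    - [0.1,0,0,0,0]
    - [0.1,0,0,0,0]

```text
clock: 13.48
tcp_pos: [507.1, -10.1, 49.4]
tool_rot: [-3.141, 0.0, 1.422]
ft_force: [-2.7, 1.6, 7.3]
width: 0.248
grasp_force: 30.0
```

>>> apply_moves:
  rows:
    - [0.1,0.0005,0.003,0,0]
    - [0.1,0,0,0,0]
    - [0.1,0,0,0,0]

```text
clock: 13.73
tcp_pos: [507.4, -6.8, 49.3]
tool_rot: [-3.14, -0.0, 1.422]
ft_force: [-3.5, 3.7, 7.7]
width: 0.254
grasp_force: 30.0
```

>>> apply_moves:
  rows:
    - [0.1,0.0002,0.0015,0,0]
    - [0.1,0,0,0,0]
    - [0.1,0,0,0,0]

```text
clock: 13.98
tcp_pos: [507.6, -5.2, 49.4]
tool_rot: [-3.141, -0.0, 1.422]
ft_force: [-4.3, 4.4, 8.6]
width: 0.249
grasp_force: 30.0
```

>>> apply_moves:
  rows:
    - [0.1,0.0002,0.0015,0,0]
    - [0.1,0,0,0,0]
    - [0.1,0,0,0,0]

```text
clock: 14.23
tcp_pos: [507.8, -3.6, 49.3]
tool_rot: [-3.14, -0.001, 1.422]
ft_force: [-3.3, 5.9, 7.1]
width: 0.252
grasp_force: 30.0
```

>>> apply_moves:
  rows:
    - [0.1,0.0002,0.0015,0,0]
    - [0.1,0,0,0,0]
    - [0.1,0,0,0,0]

```text
clock: 14.48
tcp_pos: [507.9, -2.9, 49.3]
tool_rot: [-3.14, 0.001, 1.423]
ft_force: [-3.3, -1.2, 8.2]
width: 0.248
grasp_force: 30.0
```

>>> apply_moves:
  rows:
    - [0.1,0.0002,0.0015,0,0]
    - [0.1,0,0,0,0]
    - [0.1,0,0,0,0]

```text
clock: 14.73
tcp_pos: [508.1, -1.7, 49.4]
tool_rot: [-3.14, 0.001, 1.423]
ft_force: [-3.8, -3.9, 8.6]
width: 0.253
grasp_force: 30.0
```

The force swung from +5.9 N to −3.9 N around y ≈ −3, so the ball has dropped into the notch. I'll back off to the centre and briefly loosen the grip so the carriage settles by itself. Then I'll grip again.

>>> apply_moves:
  rows:
    - [0.1,-0.0002,-0.0012,0,0]
    - [0.1,0,0,0,0]
    - [0.33,0,0,0,0]
    - [0.33,0,0,0,0]
    - [0.33,0,0,0,0]
    - [0.33,0,0,0,0]

```text
clock: 15.23
tcp_pos: [508.8, -2.4, 48.8]
tool_rot: [3.141, -0.0, 1.422]
ft_force: [-0.2, 0.7, -0.5]
width: 0.328
grasp_force: 0.0
```

>>> apply_moves:
  rows:
    - [0.1,0,0,0,0]
    - [0.1,0,0,0,0]
    - [0.1,0,0,0,0]
    - [0.1,0,0,0,0]
    - [0.1,0,0,0,0]
    - [0.1,0,0,0,0]
  grip_force: 30

```text
clock: 15.73
tcp_pos: [508.0, -2.4, 48.7]
tool_rot: [-3.14, 0.0, 1.422]
ft_force: [-4.0, 0.8, 3.6]
width: 0.253
grasp_force: 30.0
```

Zero load along the rail after gripping again. I'll test that it holds both ways by nudging back and forward 1.2 mm, then let it settle again.

>>> apply_moves:
  rows:
    - [0.1,-0.0002,-0.0012,0,0]
    - [0.1,0,0,0,0]
    - [0.1,0,0,0,0]

```text
clock: 15.98
tcp_pos: [507.9, -3.2, 48.7]
tool_rot: [-3.14, -0.0, 1.422]
ft_force: [-4.2, 4.7, 3.2]
width: 0.253
grasp_force: 30.0
```

>>> apply_moves:
  rows:
    - [0.1,0.0002,0.0012,0,0]
    - [0.1,0.0002,0.0012,0,0]
    - [0.1,0,0,0,0]
    - [0.1,0,0,0,0]

```text
clock: 16.32
tcp_pos: [508.1, -1.7, 48.7]
tool_rot: [-3.14, 0.001, 1.422]
ft_force: [-5.4, -2.8, 4.1]
width: 0.249
grasp_force: 30.0
```

>>> apply_moves:
  rows:
    - [0.1,-0.0002,-0.0012,0,0]
    - [0.1,0,0,0,0]
    - [0.33,-0.0007,0,0,0]
    - [0.33,0,0,0,0]
    - [0.33,0,0,0,0]
    - [0.33,0,0,0,0]

```text
clock: 16.82
tcp_pos: [508.7, -2.5, 48.9]
tool_rot: [3.14, -0.0, 1.422]
ft_force: [-0.6, 0.7, -0.7]
width: 0.328
grasp_force: 0.0
```

>>> apply_moves:
  rows:
    - [0.1,0,0,0,0]
    - [0.1,0,0,0,0]
    - [0.1,0,0,0,0]
    - [0.1,0,0,0,0]
    - [0.1,0,0,0,0]
    - [0.1,0,0,0,0]

```text
clock: 17.32
tcp_pos: [508.0, -2.4, 48.8]
tool_rot: [3.142, 0.0, 1.422]
ft_force: [0.0, 1.1, 1.2]
width: 0.25
grasp_force: 30.0
```

```bash
python3 - <<'E'
from h import *
a=shot('scene');b=shot('side')
cs=[]
for c,im in (('scene',a),('side',b)):
    u=proj(c,[512,22,45]).astype(int)
    cs.append(cv2.resize(im[u[1]-50:u[1]+50,u[0]-40:u[0]+40][:,:,::-1],(400,500),interpolation=cv2.INTER_CUBIC))
cv2.imwrite('pics/end.png',np.hstack(cs))
E
```

```text
(no output)
```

View pics/end.png

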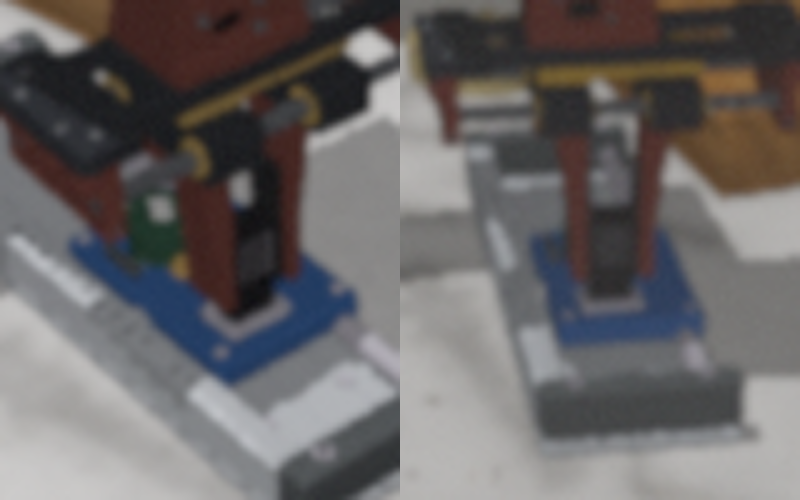

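The handle is gripped, the carriage has moved clear of its end block, and the specimen is in the nest. The carriage resisted the nudge both ways, so I'm handing in.

```bash
python3 -c "
from cell import robot
print(robot.finish_job())"
```

```text
the job is handed in; nothing more can be done
None
```

I pressed the green specimen down onto the nest floor, slid the carriage about 32 mm into its notch, where it resisted nudges both ways, and handed the job in at about 17 s still gripping the handle; the judging result wasn't reported back.

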